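Fit the specimen platter on the rotary stage and zero it

ROBOT

A 7-joint arm with a two-finger parallel gripper is mounted at the origin on the work surface. World frame = base frame: x ahead of the robot, y to its left, z up, the work surface at z = 0. Lengths are in m, angles in rad, forces in N, time in s.
With the tool pointing down it reaches from about 0.4 to 0.875 m from the base axis. Payload 19.3 kg.
Tool frame: the origin (TCP) lies at the very end of the fingers, on their centre line; the grasp point (between the pads) lies 19 mm behind it; z points along the fingers, y is the direction in which the jaws open and shut (so a half turn about z gives the same grasp; the last joint's range is limited). The gripper opens to 85 mm and grips with 20 to 120 N. Pads are 22 mm wide; open, the fingers measure 114 mm over their backs; the gripper's body (76 mm by 85 mm) begins 54 mm behind the grasp point. The pads swing forward as they close: fully open they stand 13 mm farther back than shut.
Start: joints at [-1.22, 0.521, -0.036, 1.599, 0.021, 1.021, -0.113], TCP at [0.255, 0.57, 0.231] pointing down, gripper open.
Joint ranges: [-2.91, 2.91], [-0.3, 2.13], [-1.5, 1.42], [0.17, 2.43], [-1.26, 4.41], [0.16, 1.93], [-2.52, 2.52]. Speed limits (rad/s): [1.89, 1.89, 2.39, 2.39, 3.01, 3.01, 3.01].

INTERFACE

Orientations are given as [roll, pitch, yaw] about the fixed x, y, z axes, in that order (R = Rz(yaw) Ry(pitch) Rx(roll)).
In Python, from workcell import bot, vision, job_done gives the robot as it stands.
- The arm moves only by the tool arm_command, never from a script. Its arguments are lists of equal length, an entry for each row: "gripper": the finger opening in cm, from 0 to 8.54; "slide": the shift along the tool's x, y, z in cm, a list of three; "turn": the turn, a rotation vector about the tool's x, y, z in degrees, a list of three. A call has 1 to 5 rows; each row is the pose to reach, as a shift and turn from the pose commanded when the call began, along the tool's axes at that moment; what a row does not reach only later rows make up. A row lasts 1/8 s, in which the tool goes at most 62.5 mm and 10.7 degrees, less where a joint would pass 70% of its speed; a pose out of reach is approached as far as the arm can. A call with a gripper value outside its range is refused whole. The fingers move at their own pace and stop on an object; "force" is the grip in N (left out, the last holds). Time passes only in rows, so rows that repeat a pose let the fingers close. It gives the time, the measured TCP pose, the force and the opening at its end, in the units of the state.
- bot.observe(): the state, without advancing time (a new reading comes with each control period).
- vision.grab_frame(name): name is "side" or "top"; returns the picture (480x640x3 uint8, blue, green, red); there is no depth.
- vision.camera_model(name): a dict with "mtx" (3x3 intrinsics, pixels), "k1" (the pictures are not rectified: a ray, as slopes to the right and down, at radius r is drawn at 1 + k1 r^2 times it, then the intrinsics apply), "T" (4x4, takes a point from camera to world coordinates). Camera axes: x right, y down, z forward; pixel columns grow to the right and rows downward; lengths in m; the calibration is good to about 2 mm. A picture is of the moment at which its call begins. camera_model takes no time and is no camera call.
- job_done(): hands the job in, once; it reports no verdict.
The state is a dict: "clock": time; "qpos": joint angles; "qd": joint speeds; "joint_efforts": joint torques, N m; "position": TCP position; "tool_rot": TCP orientation; "force": force on the tool from outside, world axes, zero at the start; "moment": the same for the moment, N m; "grip_width": finger opening in m.
Only numpy, scipy, OpenCV 4.12 (cv2) and the standard library are available. Lean on these libraries where they do the work, as an engineer would, in place of code of your own. Each camera call takes 0.05 s, during which the arm holds its last target. There are 200 camera calls.

TASK

Fit the white specimen platter onto the D-shaped spindle of the rotary stage: match the flats and ease it down, neither dropped nor forced, until its hub sits fully home on the flange. Turn the fitted platter so that the black line on it points at the red mark on the stage, and let go. Leave the black spare platter and the other things on the desk where they are.

Things in the scene. Friction and masses are not known exactly. Their poses are not given: they have to be found in the camera images.
- platter: White specimen platter, one rigid loose part of about 0.16 kg, 58 mm tall, standing on its hub: aluminium hub 48 mm across, 22 mm tall; on it a white disc 84 mm across, 6 mm thick; on that a cork block. A black line on the disc runs from one end of the block to the rim. Origin: centre of the hub's underside, z up; +x points along the black line.
- platter_grip (a point): Centre of the white platter's rectangular cork block, which is 40 mm long (along platter x), 24 mm wide (along y: the two faces to grip) and 30 mm tall. This point is on the platter's axis, half-way up the block: 15 mm above the disc's top, 43 mm above the hub's underside. Axes as the platter's.
- platter_foot (a point): Centre of the underside of the white platter's hub, the mouth of its blind D bore: 22 mm deep, 25 mm in diameter, with a flat 7.5 mm from the axis on the platter's +x side, so the bore's flat lies under the black line. Axes as the platter's.
- platter_line (a point): Outer end of the black line on the white platter: on the rim of the disc's top, 42 mm from the axis along the platter's +x, 28 mm above the hub's underside.
- spindle_seat (a point): Centre of the top face of the stage's turning steel flange (68 mm across), 46.5 mm above the desk; the hub comes to rest on it. Turns with the spindle: +x points from the axis out through the spindle's flat, and a red line on the flange runs that way; z up. The D-shaped spindle stands 19 mm above this face, 24 mm in diameter, flat 7 mm from the axis, top chamfered by 2 mm.
- spindle (a joint): Angle of flange and spindle (rad), anticlockwise from above positive. At 0 the spindle's flat faces the red mark on the stage. Starts at 0.6 to 1.2. Turns to 3.1 either way against a drag of about 0.06 N m and stays where it is left. In the bore it has about 0.5 mm of play all round and up to 8 degrees either way in rotation.
- stage: Rotary stage, fixed to the desk: black base plate 140 x 140 x 12 mm, on it a round aluminium body 122 mm across with a cream graduated ring, top 40 mm above the desk. Origin on the spindle's axis at desk level; +x points to the red mark. A small black clamp screw (slack, not used) sticks out on its -y side to 74 mm from the axis, 26 mm above the desk.
- stage_mark (a point): The red triangular mark on the graduated ring, 51 mm from the spindle's axis along the stage's +x, 41 mm above the desk.
- spare: Black spare platter of the same shape and size as the white one, with a white line; origin at the centre of its hub's underside. Not to be used. The white and the black platter stand to the right of the stage and may change places.
- petri_dish: Closed clear petri dish, 92 mm across, 16 mm tall; origin under its centre. Leave alone.
- forceps: Steel forceps, 120 x 15 x 8 mm, lying along its x; origin under its centre. Leave alone.
- step_block: Wooden three-step pinning block, 78 x 30 x 26 mm; origin under its centre. Leave alone.
- glue_bottle: Small white glue bottle, 32 mm across, 62 mm tall; origin under its centre. Leave alone.
- tape_roll: Roll of tape lying flat, 52 mm across, 18 mm tall; origin under its centre. Leave alone.
- loupe: Black hand lens, 38 mm round with a handle to its -x, 107 mm long, 8 mm thick; origin under the centre of the lens. Leave alone.
- unit_tray: Card tray of pinned ants, 115 x 85 x 35 mm with pins 45 mm tall; origin under its centre. Leave alone.
There are look-alikes about, which are no part of the job. Leave any pink look-alike of the platter alone. Leave any brown look-alike of the stage alone.

How it is judged:
By the outcome, as a careful person would: the job done as asked, in the order asked, and still so for the second after the job is handed in, with the robot touching nothing.
It also fails if it takes over 48 s, if anything falls off the work surface, if the arm or the gripper's body presses on something with over 40 N, if the wrist force passes 120 N, or if a joint passes its speed limit or range.

## Working session

There is one attempt and no reset: what is moved stays moved. The work goes in short steps, Python scripts to look and compute and a tool call to move; the robot and the scene stay as the last step left them, time stands still between calls to the robot, and variables do not carry over. Pictures are saved under pics/ and viewed, about 8 in all and at most 12, crops included, and the job is handed in when it is done.

Besides the shell and the picture viewer there is one more tool, called after "Call:" as a command line: name --argument value ..., lists and objects as JSON in quotes. arm_command: Moves the arm, as the interface text tells. Its arguments: {"type":"object","properties":{"gripper":{"type":"array","items":{"type":"number"}},"slide":{"type":"array","items":{"type":"array","items":{"type":"number"}}},"turn":{"type":"array","items":{"type":"array","items":{"type":"number"}}},"force":{"type":"number"}},"required":["gripper","slide","turn"]}

```bash
mkdir -p pics; ls; cat > h.py <<'E'
import numpy as np, cv2
from workcell import bot, vision, job_done
def ray(cam,u,v):
    m=vision.camera_model(cam);K=np.array(m["mtx"]);T=np.array(m["T"])
    d=np.array([(u-K[0,2])/K[0,0],(v-K[1,2])/K[1,1]]);s=d.copy()
    for _ in range(20): s=d/(1+m["k1"]*(s@s))
    return T[:3,3],T[:3,:3]@np.array([s[0],s[1],1])
def onz(cam,u,v,z):
    o,d=ray(cam,u,v);return o+d*(z-o[2])/d[2]
def proj(cam,p):
    m=vision.camera_model(cam);K=np.array(m["mtx"]);T=np.array(m["T"])
    c=T[:3,:3].T@(np.asarray(p)-T[:3,3]);s=c[:2]/c[2];s=s*(1+m["k1"]*(s@s))
    return np.array([K[0,0]*s[0]+K[0,2],K[1,1]*s[1]+K[1,2]])
E
python3 - <<'E'
from h import *
for c in("top","side"):
    cv2.imwrite(f"pics/{c}0.png",vision.grab_frame(c)); m=vision.camera_model(c);print(c,np.round(m["mtx"],1).tolist(),m["k1"],np.round(m["T"],3).tolist())
print(bot.observe())
E
```

```text
pics
top [[533.0, 0.0, 323.1], [0.0, 533.0, 235.5], [0.0, 0.0, 1.0]] -0.07851639695280362 [[0.012, -0.991, 0.13, 0.374], [-1.0, -0.012, -0.003, -0.027], [0.005, -0.13, -0.991, 1.257], [0.0, 0.0, 0.0, 1.0]]
side [[503.3, 0.0, 314.4], [0.0, 503.3, 228.6], [0.0, 0.0, 1.0]] 0.023455282365451722 [[0.994, -0.095, 0.061, 0.47], [-0.111, -0.757, 0.643, -0.707], [-0.015, -0.646, -0.763, 0.862], [0.0, 0.0, 0.0, 1.0]]
{'clock': 0.1, 'qpos': array([-1.22020148,  0.52195236, -0.03631358,  1.59992792,  0.02124159,
        1.0210992 , -0.11276513]), 'qd': array([ 0.00121228, -0.00285054, -0.00040009, -0.00223933,  0.00046342,
       -0.00232296, -0.00024946]), 'joint_efforts': array([ 4.40424876e-03, -9.28486848e+01,  1.98423184e+00, -3.70529759e+01,
        1.81215612e-02,  5.46085095e-03,  9.19957938e-05]), 'position': array([0.25523353, 0.57019192, 0.23079299]), 'tool_rot': array([-3.14059765e+00,  1.11524058e-04,  2.72083107e+00]), 'force': array([ 0.00878013, -0.67718903,  0.04830976]), 'moment': array([ 0.03701271, -0.00271151,  0.02024225]), 'grip_width': 0.08488238677924094}
```

View pics/top0.png

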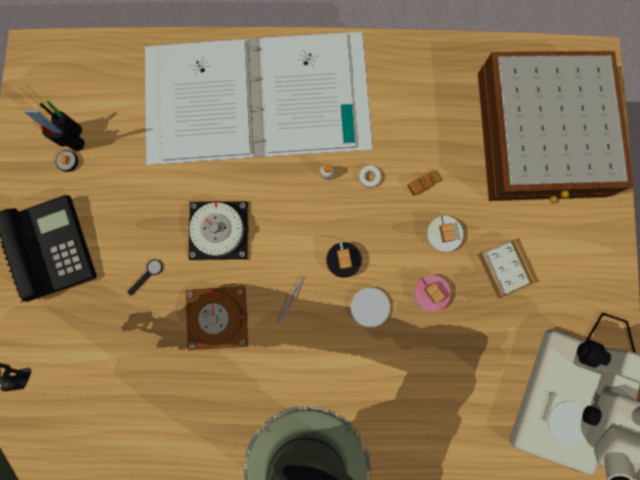

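View pics/side0.png

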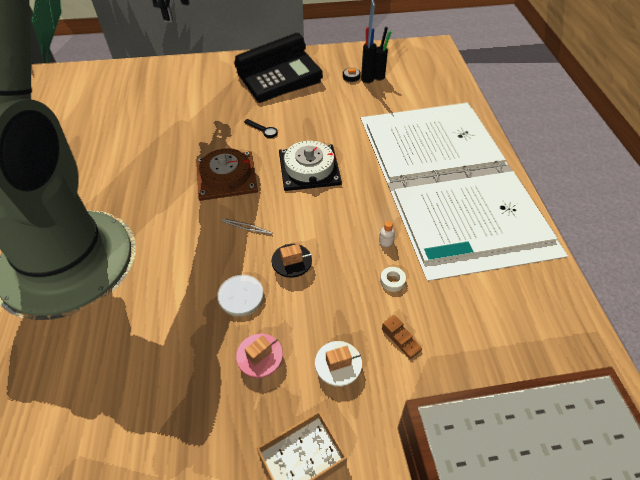

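The top view has two platter candidates besides the black spare (344,260). They are the white disc at (446,234) and a pink one at (433,293). There are two stages: black base with cream ring at (218,229), and a brown one at (216,318). The white disc and the black-base stage fit the description. I'll confirm them in one enlarged crop.

```bash
python3 - <<'E'
from h import *
im=cv2.imread("pics/top0.png")
def crop(im,u,v,r,k): return cv2.resize(im[v-r:v+r,u-r:u+r],None,fx=k,fy=k,interpolation=cv2.INTER_CUBIC)
s=cv2.imread("pics/side0.png")
a=np.hstack([crop(im,446,234,25,8),crop(im,218,229,25,8)]);b=np.hstack([crop(s,340,362,30,5),crop(s,310,162,30,5)])
b=cv2.copyMakeBorder(b,0,0,0,a.shape[1]-b.shape[1],0)
cv2.imwrite("pics/c1.png",np.vstack([a,b])[:600])
hsv=cv2.cvtColor(im,cv2.COLOR_BGR2HSV)
def cont(mask,u,v,r):
    m=np.zeros_like(mask);m[v-r:v+r,u-r:u+r]=mask[v-r:v+r,u-r:u+r]
    cs=cv2.findContours(m,0,cv2.CHAIN_APPROX_NONE)[0];return max(cs,key=cv2.contourArea)
white=cv2.inRange(hsv,(0,0,120),(179,75,255))
for n,(u,v,r,z) in dict(platter=(446,234,24,.028),stage=(218,229,30,.040)).items():
    c=cont(white,u,v,r);h=cv2.convexHull(c);
    P=np.array([onz("top",*p[0],z)[:2] for p in h]);cc,rr=cv2.minEnclosingCircle(P.astype(np.float32)); e=cv2.fitEllipse(h);q=onz("top",*e[0],z)
    print(n,cc,rr,np.round(e[0],1),np.round(e[1],1),q)
red=cv2.inRange(hsv,(0,150,80),(6,255,255))|cv2.inRange(hsv,(172,150,80),(179,255,255))
n,l,st,ce=cv2.connectedComponentsWithStats(red[195:262,185:252])
print([(st[i,4],np.round(ce[i]+[185,195],1)) for i in range(1,n)])
blk=cv2.inRange(hsv,(0,0,0),(179,255,60));ys,xs=np.nonzero(blk[208:260,420:472]);print(list(zip(xs+420,ys+208)))
E
```

```text
platter (0.5443195104598999, -0.3164520859718323) 0.043652262538671494 [444.9 233.4] [35.8 36.8] [ 0.54444839 -0.31613752  0.028     ]
stage (0.5481145977973938, 0.21859462559223175) 0.061368007212877274 [215.3 228.4] [51.5 52.8] [0.54798836 0.218226   0.04      ]
[(np.int32(4), array([215.5, 204.5])), (np.int32(2), array([209.5, 222.5]))]
[]
```

View pics/c1.png

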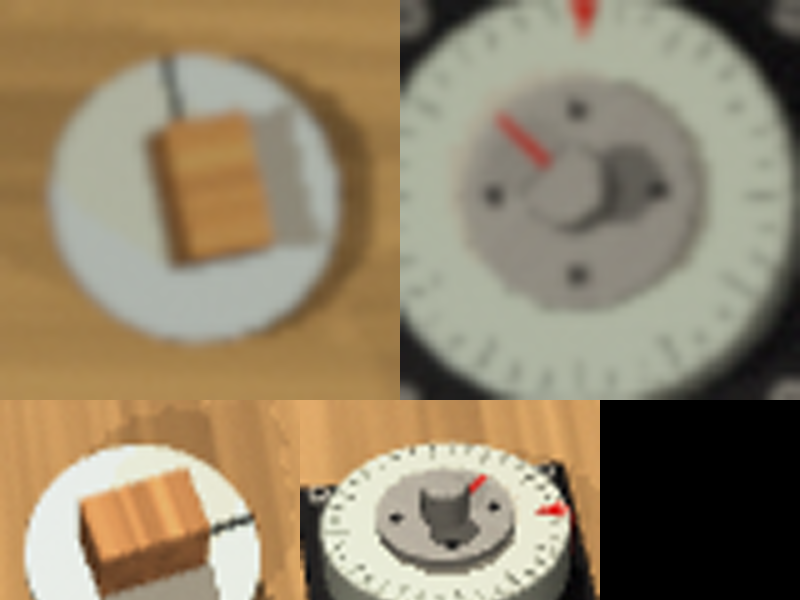

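The crop confirms both picks. The white disc has a black line from rim (441.6,216.4) to block (443.3,223.6). The cream-ring stage has its red mark at about (215.8,206) and its flange line from (205.5,218.8) to (211.5,224.4). Next I'll compute poses and check them against the side view.

```bash
python3 - <<'E'
from h import *
A=lambda a,b:np.degrees(np.arctan2(*(b-a)[:2][::-1]))
c=lambda u,v,z:onz("top",u,v,z)
pr,pi=c(441.6,216.4,.028),c(443.3,223.6,.028);pc=c(444.9,233.4,.028)
print("platter line",A(pi,pr),A(pc,pr),np.linalg.norm(pr-pc))
fo,fi=c(205.5,218.75,.0465),c(211.5,224.4,.0465);print("flange",A(fi,fo))
sc=c(215.3,228.4,.04);m=c(215.7,205.5,.041);print("mark",m,A(sc,m),np.linalg.norm((m-sc)[:2]))
# block top corners in crop px
B=np.array([(165,127),(247,112),(272,243),(185,262)])/8+[421,209]
W=np.array([c(u,v,.058) for u,v in B]);print(W.round(4).tolist(),W.mean(0),A(W[3],W[0]),A(W[2],W[1]))
# base plate corner screws etc: base plate orientation via black mask
im=cv2.imread("pics/top0.png");hsv=cv2.cvtColor(im,cv2.COLOR_BGR2HSV)
blk=cv2.inRange(hsv,(0,0,0),(179,255,70));sub=blk[195:265,183:255];ys,xs=np.nonzero(sub)
r=cv2.minAreaRect(np.array([[onz("top",x+183,y+195,.012)[:2]*1000] for x,y in zip(xs,ys)],np.float32));print("base",r)
# side view disc
s=cv2.imread("pics/side0.png");hs=cv2.cvtColor(s,cv2.COLOR_BGR2HSV);w=cv2.inRange(hs,(0,0,120),(179,60,255))
for n,(u,v,q,z) in dict(p=(339,363,30,.028),s=(310,160,32,.04)).items():
    k=np.zeros_like(w);k[v-q:v+q,u-q:u+q]=w[v-q:v+q,u-q:u+q]
    h=cv2.convexHull(max(cv2.findContours(k,0,1)[0],key=cv2.contourArea))
    P=np.array([onz("side",*x[0],z)[:2] for x in h],np.float32);print(n,cv2.minEnclosingCircle(P))
print(c(344,260,.028))
E
```

```text
platter line 12.257418786434084 9.958031641809283 0.04081839040376509
flange 47.99803862577797
mark [0.60155761 0.21912208 0.041     ] 1.0424749441836245 0.05362491337615595
[[0.56, -0.3018, 0.058], [0.5646, -0.3256, 0.058], [0.5269, -0.332, 0.058], [0.5212, -0.3069, 0.058]] [ 0.54316009 -0.31660461  0.058     ] 7.4336239818098795 9.68883813855164
base ((547.7853393554688, 215.93179321289062), (136.40110778808594, 139.69259643554688), 0.9853766560554504)
p ((0.5443280339241028, -0.31728795170783997), 0.04282037541270256)
s ((0.5440568923950195, 0.20597755908966064), 0.07377553731203079)
[ 0.47950931 -0.08029284  0.028     ]
```

```bash
cat >> h.py <<'E'
from scipy.spatial.transform import Rotation as Ro
def plan(p,yaw,s=None):
    "slide cm, turn deg in tool axes to reach world pose (tool down), from state s"
    s=s or bot.observe();R0=Ro.from_euler("xyz",s["tool_rot"]);R1=Ro.from_euler("xyz",[np.pi,0,np.radians(yaw)])
    d=R0.inv().apply(np.array(p)-s["position"])*100; t=np.degrees((R0.inv()*R1).as_rotvec())
    print("at",s["position"].round(4),np.degrees(s["tool_rot"]).round(2),"t",round(s["clock"],2),"F",s["force"].round(1),"M",s["moment"].round(2),"w",round(s["grip_width"]*1000,1));print("slide",d.round(2),"turn",t.round(1))
E
python3 -c "
from h import *
plan([.47,.25,.2],105);plan([.544,-.317,.15],9.5)"
```

```text
at [0.2552 0.5702 0.2308] [-1.7994e+02  1.0000e-02  1.5589e+02] t 0.1 F [ 0.  -0.7  0. ] M [ 0.04 -0.    0.02] w 84.9
slide [-32.68 -20.45   3.1 ] turn [-0.1  0.  50.9]
at [0.2552 0.5702 0.2308] [-1.7994e+02  1.0000e-02  1.5589e+02] t 0.1 F [ 0.  -0.7  0. ] M [ 0.04 -0.    0.02] w 84.9
slide [-62.59 -69.18   8.16] turn [-0.000e+00  1.000e-01  1.464e+02]
```

Call:
arm_command --gripper '[8.5, 8.5, 8, 7, 6]' --slide '[[-6.5, -4.1, 0.6], [-13, -8.2, 1.2], [-19.6, -12.3, 1.8], [-26, -16.4, 2.4], [-32.7, -20.4, 3.1]]' --turn '[[0, 0, 10], [0, 0, 20], [0, 0, 30], [0, 0, 40], [0, 0, 51]]'

```text
clock: 0.72
position: [0.4295, 0.3099, 0.2065]
tool_rot: [3.142, -0.0, 1.829]
force: [0.8, 1.5, 0.6]
grip_width: 0.0598
```

```bash
python3 -c "
from h import *
print(bot.observe()['qpos'].round(2));plan([.544,-.317,.12],9.5)"
```

```text
[-0.91  0.41  0.22  1.89 -0.12  0.86 -0.36]
at [0.4295 0.3099 0.2065] [ 1.8000e+02 -1.0000e-02  1.0481e+02] t 0.72 F [0.8 1.5 0.6] M [ 0.05 -0.04 -0.02] w 59.8
slide [-63.53  -4.95   8.64] turn [-0.  -0.  95.3]
```

Call:
arm_command --gripper '[5.5, 5.5, 5.5, 5.5, 5.5]' --slide '[[-6.2, -0.5, 0], [-12.4, -1, 0], [-18.6, -1.5, 0.5], [-24.8, -2, 1], [-31, -2.5, 2]]' --turn '[[0, 0, 9], [0, 0, 19], [0, 0, 29], [0, 0, 38], [0, 0, 47]]'

```text
clock: 1.35
position: [0.4857, 0.0046, 0.1867]
tool_rot: [3.141, -0.001, 1.01]
force: [0.5, 1.7, -1.0]
grip_width: 0.0551
```

```bash
python3 -c "
from h import *
print(bot.observe()['qpos'].round(2));plan([.544,-.317,.10],9.5)"
```

```text
[-0.5   0.4   0.48  2.02 -0.26  0.78 -0.43]
at [0.4857 0.0046 0.1867] [ 1.7997e+02 -4.0000e-02  5.7870e+01] t 1.35 F [ 0.5  1.7 -1. ] M [ 0.07 -0.08  0.05] w 55.1
slide [-24.14  22.04   8.67] turn [ 0.  -0.  48.4]
```

Call:
arm_command --gripper '[5.5, 5.5, 5.5, 5.5, 5.5]' --slide '[[-4.6, 4.2, 1], [-9.2, 8.4, 2], [-13.8, 12.6, 3.5], [-18.4, 16.8, 5], [-23, 21, 6.5]]' --turn '[[0, 0, 9], [0, 0, 19], [0, 0, 29], [0, 0, 39], [0, 0, 48.4]]'

```text
clock: 1.98
position: [0.5416, -0.2959, 0.1223]
tool_rot: [-3.141, 0.0, 0.165]
force: [0.6, 1.9, 1.0]
grip_width: 0.0549
```

Call:
arm_command --gripper '[5.5]' --slide '[[0, 0, 0]]' --turn '[[0, 0, 0]]'

```text
clock: 2.1
position: [0.5398, -0.2987, 0.1215]
tool_rot: [3.14, 0.003, 0.163]
force: [-0.1, 1.4, 0.3]
grip_width: 0.055
```

```bash
python3 -c "
from h import *
print(bot.observe()['qpos'].round(2));plan([.544,-.317,.09],9.5)"
```

```text
[ 0.01  0.74  0.62  1.74 -0.54  0.85 -0.53]
at [ 0.5398 -0.2987  0.1215] [1.7991e+02 1.6000e-01 9.3100e+00] t 2.1 F [-0.1  1.4  0.3] M [ 0.07 -0.    0.02] w 55.0
slide [0.12 1.86 3.15] turn [ 0.1  0.2 -0.2]
```

Call:
arm_command --gripper '[5, 5, 5]' --slide '[[0.1, 1, 1.5], [0.1, 1.85, 3.1], [0.1, 1.85, 3.1]]' --turn '[[0, 0, 0], [0, 0, 0], [0, 0, 0]]'

```text
clock: 2.48
position: [0.545, -0.3119, 0.0906]
tool_rot: [-3.14, 0.002, 0.171]
force: [-0.3, 0.3, 0.1]
grip_width: 0.0498
```

```bash
python3 - <<'E'
from h import *
plan([.544,-.317,.031],9.5)
t=vision.grab_frame("top");s=vision.grab_frame("side")
c=lambda im,u,v,r,k:cv2.resize(im[v-r:v+r,u-r:u+r],None,fx=k,fy=k,interpolation=2)
cv2.imwrite("pics/g1.png",np.hstack([c(t,446,230,40,5),c(s,340,350,50,4)]))
E
```

```text
at [ 0.545  -0.3119  0.0906] [-1.7993e+02  9.0000e-02  9.7700e+00] t 2.48 F [-0.3  0.3  0.1] M [-0.    0.07 -0.01] w 49.8
slide [-0.17  0.49  5.96] turn [-0.1  0.1  0.3]
```

View pics/g1.png

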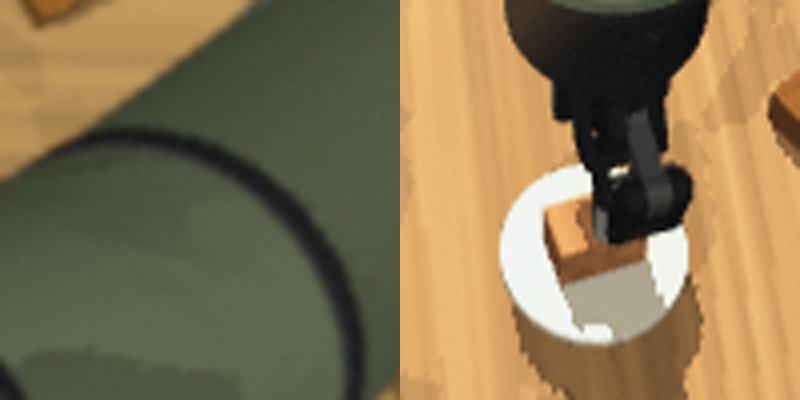

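Call:
arm_command --gripper '[5, 5, 5, 5, 5]' --slide '[[-0.1, 0.5, 0.5], [-0.1, 0.5, 2], [-0.1, 0.5, 3.5], [-0.1, 0.5, 4.5], [-0.1, 0.5, 4.5]]' --turn '[[0, 0, 0], [0, 0, 0], [0, 0, 0], [0, 0, 0], [0, 0, 0]]'

```text
clock: 3.2
position: [0.5449, -0.3171, 0.046]
tool_rot: [-3.141, 0.001, 0.17]
force: [-0.0, 0.1, 1.0]
grip_width: 0.0502
```

```bash
python3 - <<'E'
from h import *
plan([.544,-.317,.031],9.5)
print(proj("side",[.544,-.317,.045]),proj("side",[.544,-.317,.058]))
s=vision.grab_frame("side");plan([.544,-.317,.031],9.5)
cv2.imwrite("pics/g2.png",cv2.resize(s[310:400,290:390],None,fx=5,fy=5,interpolation=2))
E
```

```text
at [ 0.5449 -0.3171  0.046 ] [-1.7996e+02  7.0000e-02  9.7400e+00] t 3.2 F [-0.   0.1  1. ] M [-0.01 -0.02  0.01] w 50.2
slide [-0.09 -0.03  1.5 ] turn [-0.   0.1  0.2]
[338.5989511  358.18594516] [338.76162684 354.78203371]
at [ 0.5452 -0.3174  0.0467] [-1.7999e+02  3.0000e-02  9.7400e+00] t 3.25 F [0.1 0.1 0.5] M [0.02 0.05 0.06] w 50.1
slide [-0.11 -0.06  1.57] turn [-0.   0.   0.2]
```

View pics/g2.png

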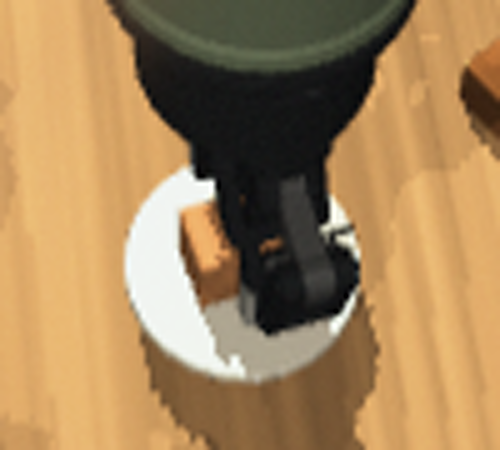

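Call:
arm_command --gripper '[5, 5, 5, 3.5, 2]' --slide '[[-0.1, 0, 0.5], [-0.1, 0, 1.1], [-0.1, 0, 1.4], [-0.1, 0, 1.4], [-0.1, 0, 1.4]]' --turn '[[0, 0, 0], [0, 0, 0], [0, 0, 0], [0, 0, 0], [0, 0, 0]]' --force 40

```text
clock: 3.88
position: [0.5444, -0.3176, 0.0332]
tool_rot: [3.141, -0.0, 0.17]
force: [-0.6, -0.5, 0.0]
grip_width: 0.0231
```

Call:
arm_command --gripper '[1.5, 1.5, 1.5]' --slide '[[0, 0, 0], [0, 0, 0], [0, 0, 0]]' --turn '[[0, 0, 0], [0, 0, 0], [0, 0, 0]]' --force 60

```text
clock: 4.25
position: [0.5444, -0.3177, 0.0332]
tool_rot: [3.141, -0.0, 0.17]
force: [-2.2, -0.7, 3.2]
grip_width: 0.0229
```

```bash
python3 - <<'E'
from h import *
plan([.545,-.317,.20],9.7)
E
```

```text
at [ 0.5444 -0.3177  0.0332] [ 1.7999e+02 -1.0000e-02  9.7400e+00] t 4.25 F [-2.2 -0.7  3.2] M [ 0.01  0.29 -0.06] w 22.9
slide [  0.07  -0.05 -16.68] turn [ 0. -0.  0.]
```

Call:
arm_command --gripper '[1.5, 1.5, 1.5, 1.5, 1.5]' --slide '[[0, 0, -1.5], [0, 0, -4.5], [0, 0, -8], [0, -3, -11.5], [0, -7, -13.5]]' --turn '[[0, 0, 0], [0, 0, 0], [0, 0, 0], [0, 0, -1], [0, 0, -3]]' --force 80

```text
clock: 4.88
position: [0.5326, -0.2487, 0.1704]
tool_rot: [3.14, -0.002, 0.222]
force: [0.9, 0.3, -2.4]
grip_width: 0.0228
```

```bash
python3 - <<'E'
from h import *
plan([.54,.0,.17],30);plan([.548,.218,.15],48)
E
```

```text
at [ 0.5326 -0.2487  0.1704] [ 1.7993e+02 -1.0000e-01  1.2700e+01] t 4.88 F [ 0.9  0.3 -2.4] M [ 0.07 -0.06 -0.  ] w 22.8
slide [ 6.190e+00 -2.409e+01  2.000e-02] turn [  0.1  -0.1 -17.3]
at [ 0.5326 -0.2487  0.1704] [ 1.7993e+02 -1.0000e-01  1.2700e+01] t 4.88 F [ 0.9  0.3 -2.4] M [ 0.07 -0.06 -0.  ] w 22.8
slide [ 11.76 -45.19   2.  ] turn [  0.1  -0.1 -35.3]
```

Call:
arm_command --gripper '[1.5, 1.5, 1.5, 1.5, 1.5]' --slide '[[1.3, -5, 0], [2.6, -10, 0], [3.9, -15, 0], [5.2, -20, 0], [6.5, -25, 0]]' --turn '[[0, 0, -4], [0, 0, -8], [0, 0, -12], [0, 0, -16], [0, 0, -20]]'

```text
clock: 5.5
position: [0.5407, 0.0114, 0.1689]
tool_rot: [3.142, -0.001, 0.574]
force: [0.9, 1.2, -2.0]
grip_width: 0.0229
```

Call:
arm_command --gripper '[1.5, 1.5, 1.5, 1.5, 1.5]' --slide '[[-0.2, -5, 0], [-0.4, -10, 0], [-0.6, -14.5, 0.5], [-0.8, -18.5, 1], [-0.9, -20.5, 1.3]]' --turn '[[0, 0, -3], [0, 0, -6], [0, 0, -9], [0, 0, -12], [0, 0, -15]]'

```text
clock: 6.12
position: [0.4212, 0.1788, 0.1555]
tool_rot: [-3.141, -0.0, 0.837]
force: [0.1, -0.0, -1.6]
grip_width: 0.0225
```

```bash
python3 - <<'E'
from h import *
plan([.548,.218,.125],48)
E
```

```text
at [0.4212 0.1788 0.1555] [-1.7997e+02 -3.0000e-02  4.7970e+01] t 6.12 F [ 0.1 -0.  -1.6] M [ 0.    0.01 -0.05] w 22.5
slide [11.4   6.79  3.05] turn [-0. -0. -0.]
```

Call:
arm_command --gripper '[1.5, 1.5, 1.5, 1.5, 1.5]' --slide '[[4, 2.3, 0.5], [8, 4.6, 1], [11, 6.5, 1.5], [11.4, 6.8, 2], [11.4, 6.8, 2]]' --turn '[[0, 0, 0], [0, 0, 0], [0, 0, 0], [0, 0, 0], [0, 0, 0]]'

```text
clock: 6.75
position: [0.5492, 0.2151, 0.1348]
tool_rot: [3.142, 0.001, 0.833]
force: [-0.0, -0.4, -1.9]
grip_width: 0.0229
```

```bash
python3 - <<'E'
from h import *
t=vision.grab_frame("top");s=vision.grab_frame("side")
plan([.548,.218,.11],48)
c=lambda im,u,v,r,k:cv2.resize(im[v-r:v+r,u-r:u+r],None,fx=k,fy=k,interpolation=2)
cv2.imwrite("pics/t2.png",t);cv2.imwrite("pics/s2.png",s)
cv2.imwrite("pics/g3.png",np.hstack([c(t,214,220,50,4),c(s,310,150,50,4)]))
E
```

```text
at [0.5488 0.2154 0.1354] [-1.7999e+02  1.0000e-02  4.7730e+01] t 6.85 F [ 0.3  0.2 -1.9] M [0.04 0.05 0.01] w 22.4
slide [ 0.14 -0.23  2.54] turn [-0.   0.  -0.3]
```

View pics/g3.png

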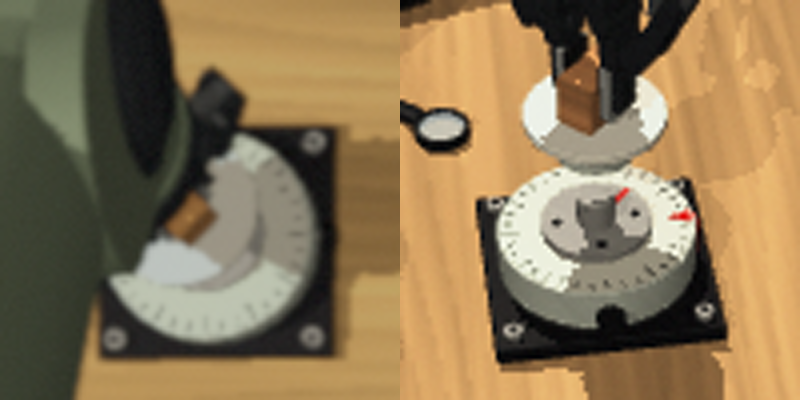

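```bash
python3 - <<'E'
from h import *
out=[]
a=np.linspace(0,2*np.pi,120)
for cam,f,(u0,v0) in(("side","pics/s2.png",(270,95)),("top","pics/t2.png",(175,185))):
    im=cv2.imread(f)[v0:v0+100,u0:u0+80];k=5;im=cv2.resize(im,None,fx=k,fy=k,interpolation=2)
    def circ(x,y,z,r,col):
        P=np.array([proj(cam,[x+r*np.cos(t),y+r*np.sin(t),z]) for t in a]);P=(P-[u0,v0]+.5)*k
        cv2.polylines(im,[np.int32(P*8)],True,col,1,cv2.LINE_AA,3)
    circ(.548,.217,.0465,.034,(255,0,0));circ(.548,.217,.04,.061,(255,0,0));circ(.548,.217,.0655,.012,(255,0,0))
    z=.1354-.0332;circ(.549,.2152,z+.028,.042,(0,0,255));circ(.549,.2152,z+.022,.042,(0,0,255));circ(.549,.2152,z,.024,(0,0,255));out.append(im)
cv2.imwrite("pics/g4.png",np.hstack(out))
E
```

```text
(no output)
```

View pics/g4.png

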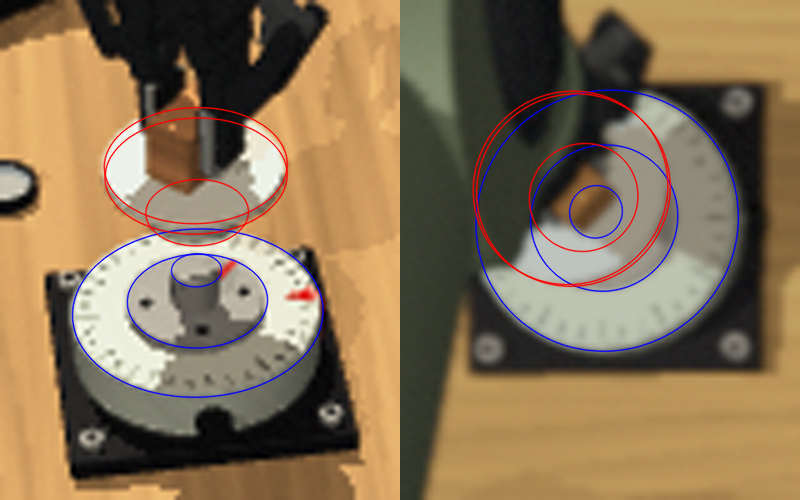

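Call:
arm_command --gripper '[1.5, 1.5, 1.5, 1.5, 1.5]' --slide '[[0.07, -0.17, 0.8], [0.07, -0.17, 1.8], [0.07, -0.17, 2.8], [0.07, -0.17, 3.2], [0.07, -0.17, 3.2]]' --turn '[[0, 0, -0.3], [0, 0, -0.3], [0, 0, -0.3], [0, 0, -0.3], [0, 0, -0.3]]'

```text
clock: 7.48
position: [0.5485, 0.2173, 0.1027]
tool_rot: [-3.142, 0.001, 0.838]
force: [-0.5, 0.1, -1.5]
grip_width: 0.0224
```

```bash
python3 - <<'E'
from h import *
plan([.548,.217,.10],48)
E
```

```text
at [0.5485 0.2173 0.1027] [-1.800e+02  4.000e-02  4.803e+01] t 7.47 F [-0.5  0.1 -1.5] M [-0.   -0.03  0.03] w 22.4
slide [-0.05 -0.01  0.27] turn [-0.  0.  0.]
```

Call:
arm_command --gripper '[1.5, 1.5, 1.5, 1.5]' --slide '[[-0.05, 0, 0.2], [-0.05, 0, 0.4], [-0.05, 0, 0.5], [-0.05, 0, 0.5]]' --turn '[[0, 0, 0], [0, 0, 0], [0, 0, 0], [0, 0, 0]]'

```text
clock: 7.98
position: [0.5482, 0.2172, 0.098]
tool_rot: [-3.142, 0.0, 0.839]
force: [-0.3, 0.0, -1.6]
grip_width: 0.0226
```

```bash
python3 - <<'E'
from h import *
plan([.548,.217,.095],48)
E
```

```text
at [0.5482 0.2172 0.098 ] [-180.      0.     48.05] t 7.97 F [-0.3  0.  -1.6] M [-0.01  0.02 -0.03] w 22.6
slide [-0.03 -0.    0.3 ] turn [-0.  0.  0.]
```

Hub underside is about at the spindle top, with no contact yet. Continuing in small steps.

Call:
arm_command --gripper '[1.5, 1.5, 1.5, 1.5]' --slide '[[0, 0, 0.1], [0, 0, 0.2], [0, 0, 0.3], [0, 0, 0.3]]' --turn '[[0, 0, 0], [0, 0, 0], [0, 0, 0], [0, 0, 0]]'

```text
clock: 8.48
position: [0.5482, 0.2172, 0.095]
tool_rot: [3.142, 0.0, 0.839]
force: [0.0, -0.0, -2.3]
grip_width: 0.0227
```

```bash
python3 - <<'E'
from h import *
plan([.548,.217,.09],48)
E
```

```text
at [0.5482 0.2172 0.095 ] [180.     0.    48.05] t 8.47 F [ 0.  -0.  -2.3] M [ 0.04 -0.06  0.  ] w 22.7
slide [-0.03 -0.01  0.5 ] turn [0. 0. 0.]
```

Call:
arm_command --gripper '[1.5, 1.5, 1.5, 1.5]' --slide '[[0, 0, 0.15], [0, 0, 0.3], [0, 0, 0.5], [0, 0, 0.5]]' --turn '[[0, 0, 0], [0, 0, 0], [0, 0, 0], [0, 0, 0]]'

```text
clock: 8.98
position: [0.5482, 0.2172, 0.0899]
tool_rot: [-3.142, 0.0, 0.839]
force: [1.0, 0.4, -2.3]
grip_width: 0.0229
```

```bash
python3 - <<'E'
from h import *
plan([.548,.217,.081],48)
E
```

```text
at [0.5482 0.2172 0.0899] [-1.800e+02  1.000e-02  4.805e+01] t 8.97 F [ 1.   0.4 -2.3] M [ 0.2  -0.15 -0.06] w 22.9
slide [-0.03 -0.    0.89] turn [-0.  0.  0.]
```

Inside the bore by about 9 mm with only slight side load. Seat is expected near TCP z ≈ 0.0797.

Call:
arm_command --gripper '[1.5, 1.5, 1.5, 1.5, 1.5]' --slide '[[0, 0, 0.2], [0, 0, 0.4], [0, 0, 0.6], [0, 0, 0.8], [0, 0, 0.8]]' --turn '[[0, 0, 0], [0, 0, 0], [0, 0, 0], [0, 0, 0], [0, 0, 0]]'

```text
clock: 9.6
position: [0.5482, 0.2172, 0.0819]
tool_rot: [3.142, 0.0, 0.839]
force: [0.1, 1.3, -2.8]
grip_width: 0.0227
```

```bash
python3 - <<'E'
from h import *
plan([.548,.217,.08],48)
E
```

```text
at [0.5482 0.2172 0.0819] [1.800e+02 1.000e-02 4.804e+01] t 9.6 F [ 0.1  1.3 -2.8] M [ 0.18 -0.1  -0.07] w 22.7
slide [-0.03 -0.    0.19] turn [0. 0. 0.]
```

Call:
arm_command --gripper '[1.5, 1.5, 1.5, 1.5]' --slide '[[0, 0, 0.07], [0, 0, 0.14], [0, 0, 0.21], [0, 0, 0.21]]' --turn '[[0, 0, 0], [0, 0, 0], [0, 0, 0], [0, 0, 0]]'

```text
clock: 10.1
position: [0.5482, 0.2171, 0.0799]
tool_rot: [-3.142, 0.0, 0.838]
force: [-0.1, 1.0, -2.5]
grip_width: 0.0227
```

```bash
python3 - <<'E'
from h import *
plan([.548,.217,.0795],48)
E
```

```text
at [0.5482 0.2171 0.0799] [-180.      0.     48.04] t 10.1 F [-0.1  1.  -2.5] M [ 0.17 -0.07  0.01] w 22.7
slide [-0.02 -0.01  0.04] turn [-0.  0.  0.]
```

Call:
arm_command --gripper '[1.5, 1.5, 1.5, 1.5]' --slide '[[0, 0, 0.03], [0, 0, 0.06], [0, 0, 0.09], [0, 0, 0.09]]' --turn '[[0, 0, 0], [0, 0, 0], [0, 0, 0], [0, 0, 0]]'

```text
clock: 10.6
position: [0.5483, 0.2172, 0.0797]
tool_rot: [-3.141, -0.0, 0.839]
force: [-4.4, -1.0, 11.8]
grip_width: 0.0225
```

```bash
python3 - <<'E'
from h import *
plan([.548,.217,.079],48)
E
```

```text
at [0.5483 0.2172 0.0797] [-1.7999e+02 -2.0000e-02  4.8040e+01] t 10.6 F [-4.4 -1.  11.8] M [-0.07  0.92 -0.06] w 22.5
slide [-0.03 -0.01  0.07] turn [-0. -0.  0.]
```

Call:
arm_command --gripper '[1.5, 1.5, 1.5, 1.5, 1.5]' --slide '[[0, 0, -0.03], [0, 0, -0.05], [0, 0, -0.05], [0, 0, -0.05], [0, 0, -0.05]]' --turn '[[0, 0, 4], [0, 0, 9], [0, 0, 14], [0, 0, 19], [0, 0, 24]]'

```text
clock: 11.22
position: [0.5483, 0.2176, 0.0798]
tool_rot: [-3.141, -0.0, 0.417]
force: [-1.6, 2.0, 2.9]
grip_width: 0.0223
```

Call:
arm_command --gripper '[1.5, 1.5, 1.5, 1.5, 1.5]' --slide '[[0, 0, 0], [0, 0, 0], [0, 0, 0], [0, 0, 0], [0, 0, 0]]' --turn '[[0, 0, 5], [0, 0, 10], [0, 0, 15], [0, 0, 20], [0, 0, 23]]'

```text
clock: 11.85
position: [0.548, 0.2176, 0.0797]
tool_rot: [-3.141, 0.0, 0.016]
force: [-2.6, 2.7, 4.9]
grip_width: 0.0226
```

Call:
arm_command --gripper '[1.5, 1.5]' --slide '[[0, 0, 0], [0, 0, 0]]' --turn '[[0, 0, 0], [0, 0, 0]]'

```text
clock: 12.1
position: [0.548, 0.2176, 0.0797]
tool_rot: [-3.141, 0.0, 0.019]
force: [-3.6, 2.3, 5.2]
grip_width: 0.0229
```

```bash
python3 - <<'E'
from h import *
plan([.548,.217,.079],1)
s=vision.grab_frame("side");cv2.imwrite("pics/s3.png",s);t=vision.grab_frame("top");cv2.imwrite("pics/t3.png",t)
cv2.imwrite("pics/g5.png",np.hstack([cv2.resize(x[v:v+70,u:u+80],None,fx=5,fy=5,interpolation=2) for x,u,v in((s,270,115),(t,178,190))]))
E
```

```text
at [0.548  0.2176 0.0797] [-1.7997e+02  2.0000e-02  1.0600e+00] t 12.1 F [-3.6  2.3  5.2] M [ 0.57  0.66 -0.11] w 22.9
slide [-0.    0.06  0.07] turn [-0.   0.   0.1]
```

View pics/g5.png

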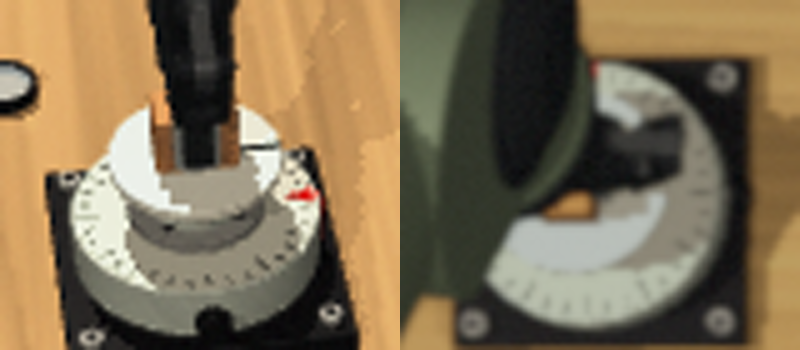

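Call:
arm_command --gripper '[1.5, 2.6, 3.2, 4.5, 5]' --slide '[[0, 0.03, -0.03], [0, 0.03, -0.03], [0, 0.03, -0.03], [0, 0.03, -0.03], [0, 0.03, -0.03]]' --turn '[[0, 0, 0], [0, 0, 0], [0, 0, 0], [0, 0, 0], [0, 0, 0]]' --force 40

```text
clock: 12.82
position: [0.5483, 0.2167, 0.0798]
tool_rot: [3.141, -0.0, 0.018]
force: [-0.2, -0.2, -0.1]
grip_width: 0.0502
```

Call:
arm_command --gripper '[5, 5, 5, 5, 5]' --slide '[[0, 0, -1], [0, 0, -3], [0, 0, -6], [0, 0, -10], [-5, 0, -13]]' --turn '[[0, 0, 0], [0, 0, 0], [0, 0, 0], [0, 0, 0], [0, 0, 0]]'

```text
clock: 13.45
position: [0.4999, 0.2153, 0.2125]
tool_rot: [-3.141, -0.003, 0.017]
force: [-1.0, 1.6, 1.1]
grip_width: 0.05
```

Call:
arm_command --gripper '[5, 5, 5, 5, 5]' --slide '[[-3, 4, 0], [-5, 9, 0], [-8, 14, 0], [-10, 19, 0], [-11, 24, 0]]' --turn '[[0, 0, 0], [0, 0, 0], [0, 0, 0], [0, 0, 0], [0, 0, 0]]'

```text
clock: 14.08
position: [0.3917, -0.0273, 0.2108]
tool_rot: [-3.14, -0.001, 0.018]
force: [1.5, 0.3, -0.1]
grip_width: 0.0503
```

```bash
python3 - <<'E'
from h import *
plan([.548,.217,.079],1)
s=vision.grab_frame("side");cv2.imwrite("pics/s4.png",s);t=vision.grab_frame("top");cv2.imwrite("pics/t4.png",t)
cv2.imwrite("pics/g6.png",np.hstack([cv2.resize(x[v:v+75,u:u+50],None,fx=8,fy=8,interpolation=2) for x,u,v in((s,290,110),(t,190,192))]))
E
```

```text
at [ 0.3917 -0.0273  0.2108] [-1.7988e+02 -6.0000e-02  1.0600e+00] t 14.07 F [ 1.5  0.3 -0.1] M [-0.08 -0.12  0.04] w 50.3
slide [ 16.06 -24.11  13.24] turn [-0.1 -0.1  0.1]
```

View pics/g6.png

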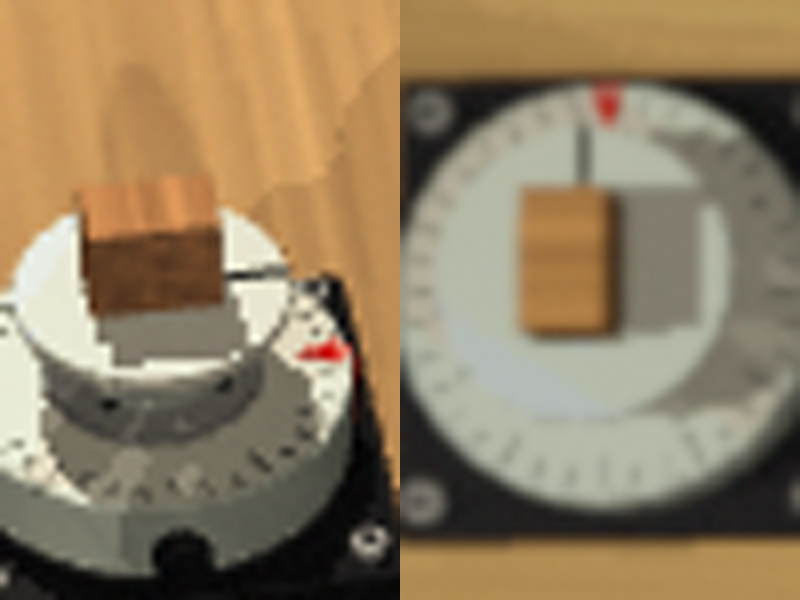

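The platter sits on the stage with the line from (582,125) to (583,183) in the top crop and the red mark at (607,105). The side crop has the line from (225,276) to (285,268). Next I'll measure the angle and the seating height.

```bash
python3 - <<'E'
from h import *
A=lambda a,b:np.degrees(np.arctan2(*(b-a)[:2][::-1]))
c=lambda x,y,z:onz("top",190+(x-400)/8-.5,192+y/8-.5,z);d=lambda x,y,z:onz("side",290+x/8-.5,110+y/8-.5,z)
print("top line",A(c(583,183,.0745),c(582,125,.0745)),c(582,125,.0745));print("side line",A(d(225,276,.0745),d(285,268,.0745)),d(285,268,.0745))
print("mark top",c(607,105,.041),"side",d(323,352,.041))
B=[c(x,y,.1045) for x,y in((520,187),(605,187),(607,330),(520,330))];print("block",np.mean(B,0),A(B[3],B[0]),A(B[2],B[1]))
t=cv2.imread("pics/t4.png");h=cv2.cvtColor(t,cv2.COLOR_BGR2HSV);h0=cv2.cvtColor(cv2.imread("pics/top0.png"),cv2.COLOR_BGR2HSV)
g=cv2.cvtColor(t,7).astype(float)
# subpixel dark line columns per row
for r in range(208,215):
    w=np.clip(np.median(g[r,207:219])-g[r,209:217]-8,0,None);print(r,(w@np.arange(209,217)/w.sum()).round(2) if w.sum() else None,end="; ")
E
```

```text
top line 3.2931995122039743 [0.59148067 0.22002631 0.0745    ]
side line 4.116938598429968 [0.58815389 0.22116631 0.0745    ]
mark top [0.60361619 0.21996406 0.041     ] side [0.59978581 0.22020016 0.041     ]
block [0.54879886 0.21751435 0.1045    ] 2.3832599386838806 3.0228144375291754
208 212.46; 209 212.48; 210 212.49; 211 212.48; 212 212.47; 213 212.46; 214 212.43;
```

Pixel readings by hand are too coarse here (1 px ≈ 3°). I'll use sub-pixel edges for the line, block, base plate and mark.

```bash
python3 - <<'E'
from h import *
t=cv2.imread("pics/t4.png").astype(float);g=t[...,2]  # red channel: wood bright, plate dark
def ang(P): 
    P=np.array(P)[:,:2];vx,vy,x,y=cv2.fitLine(P.astype(np.float32),cv2.DIST_HUBER,0,.001,.001).ravel();a=np.degrees(np.arctan2(vy,vx));return (a+45)%90-45,np.mean(P,0).round(4)
def vedge(rows,c0,c1,z,im=g):
    o=[]
    for r in rows:
        w=np.abs(np.diff(im[r,c0:c1]));w[w<.35*w.max()]=0;o.append(onz("top",(w@(np.arange(c0,c1-1)+.5))/w.sum(),r,z))
    return ang(o)
def hedge(cols,r0,r1,z,im=g):
    o=[]
    for c in cols:
        w=np.abs(np.diff(im[r0:r1,c]));w[w<.35*w.max()]=0;o.append(onz("top",c,(w@(np.arange(r0,r1-1)+.5))/w.sum(),z))
    return ang(o)
print("plate L",vedge([*range(205,215),*range(244,256)],184,193,.012));print("plate R",vedge([*range(206,212),*range(246,254)],245,253,.012))
print("plate top",hedge([*range(193,200),*range(232,244)],197,205,.012));print("plate bot",hedge(range(194,242),255,263,.012))
L=[]
gg=t.sum(2)
for r in range(209,214):
    w=np.clip(np.median(gg[r,207:219])-gg[r,210:216]-20,0,None);L.append(onz("top",w@np.arange(210,216)/w.sum(),r,.0745))
print("line",ang(L))
# red mark
for cam,f,(u0,u1,v0,v1) in(("top","t4",(208,224,199,212)),("side","s4",(324,338,148,160)),("top","top0",(208,224,199,212)),("side","side0",(324,338,148,160))):
    im=cv2.imread(f"pics/{f}.png").astype(float)[v0:v1,u0:u1];w=np.clip(im[...,2]-1.0*np.maximum(im[...,1],im[...,0])-60,0,None)
    u=(w.sum(0)@np.arange(u0,u1))/w.sum();v=(w.sum(1)@np.arange(v0,v1))/w.sum();print(cam,f,round(u,2),round(v,2),onz(cam,u,v,.041).round(4))
# block edges in blue-ish saturation
h=cv2.cvtColor(t.astype(np.uint8),cv2.COLOR_BGR2HSV)[...,1].astype(float)
print("blockL",vedge(range(218,232),201,209,.1045,h))
E
```

```text
plate L (np.float32(1.0572968), array([0.5445, 0.2866]))
plate R (np.float32(1.5863762), array([0.5447, 0.1447]))
plate top (np.float32(1.2905273), array([0.6174, 0.2099]))
plate bot (np.float32(1.41436), array([0.4796, 0.2159]))
line (np.float32(2.0388336), array([0.5826, 0.2192]))
top t4 215.49 204.62 [0.6036 0.2197 0.041 ]
side s4 330.44 153.5 [0.6012 0.22   0.041 ]
top top0 215.51 204.59 [0.6037 0.2197 0.041 ]
side side0 330.36 153.53 [0.601  0.2199 0.041 ]
blockL (np.float32(2.0479736), array([0.5471, 0.2294]))
```

```bash
python3 -c "
from h import *
print(job_done(),bot.observe()['clock'])"
```

```text
the job is handed in; nothing more can be done
the job is handed in; nothing more can be done
```

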